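# Draw a bench spring gauge to its set mark with a hung-on handle

## Task

Pick the loose saddle handle out of the instrument tray and hang it over the crossbar of the spring gauge, under the magnifier. With the handle, draw the gauge out until its pointer is level with the marker on the scale and hold it there for about a second, then ease it slowly back until it is fully home, without letting it snap, and leave the handle hanging on the crossbar. Leave the other things on the bench and in the tray where they are.

Things in the scene. Friction and masses are not known exactly. Their poses are not given: they have to be found in the camera images.
- gauge: Spring gauge, fixed: base plate 330 x 210 x 14, white housing (front face at x = 60, 180 wide, 130 high). Origin on the bench right below the crossbar's home position; x points back to the housing, so it draws out along -x; z up.
- lens_edge (a point): Middle of the lower front edge of the gauge's flat magnifier, a clear pane in a white frame (110 deep to +x, 140 wide, 22 thick), 8 behind and 105 above the crossbar's home axis. It bars an upright gripper from the home crossbar: come from the gauge's front (-x), leaning 25 to 45 degrees.
- carriage: Sprung slide: round steel crossbar, diameter 14, along y, 100 above the bench, on two rods (diameter 12, y = -72 and +72) running back into the housing; 86 free below it. Origin mid-bar on its axis, axes as the gauge's. At home x = 0 in the gauge's frame; draws out up to 110 to -x. Spring 2 N at home, 7 N at 85 out.
- pointer (a point): Tip of the gauge's pointer, a small dark plate at the +y end of the crossbar, moving with it: 94 to +y of the bar's middle, at bar height.
- marker: Dark steel rider on the scale bar at the gauge's +y side (top 75 above the bench), with an upright blade 4 thick, 28 tall. Marks the length to draw to, 50 to 85 in front of the home crossbar. Origin mid-underside, axes as the gauge's; the pointer is level with it when both have the same x in the gauge's frame.
- tray: Shallow stainless instrument tray, 310 (x) x 210 (y), rim 22 high, floor 3 thick, fixed. Origin under its centre.
- handle: Loose saddle handle, 250 g, upright in the tray: inverted steel U 80 long (y), 38 wide (x; 48 at the feet), legs 60 high, slot 24 wide, bridge 6 thick, on it a black grip plate 10 thick (x), 80 long, 34 high; 100 high in all. Origin midway between the feet, z up. Seated, the bar's axis is at x = 0, z = 53 here. Hangs grip up. Same after a half turn about z.
- cup: Small steel cup, 64 diameter, 50 high, in the far half of the tray. Bystander. Origin under its centre.
- forceps: Steel forceps with ring handles, about 170 long, 9 high, lying in the far half of the tray. Bystander. Origin under the hinge.
- bottle: White lubricant bottle, 48 diameter, 140 high, standing on the bench between tray and gauge. Bystander. Origin under its centre.
- case: Grey instrument case, 130 x 60 x 40, lying on the bench between tray and gauge, nearer the robot than the bottle. Bystander. Origin under its centre.
Not all that is in view belongs to the job. What is shaped like the handle but green or orange is not meant.

How it is judged:
By the outcome, as a careful person would: the job done as asked, in the order asked, and still so for the second after the job is handed in, with the robot touching nothing.
It also fails if it takes over 64 s, if anything falls off the work surface, if the arm or the gripper's body presses on something with over 40 N, if the wrist force passes 120 N, or if a joint passes its speed limit or range.

## Robot

A 6-joint arm with a two-finger parallel gripper is mounted at the origin on the work surface. World frame = base frame: x ahead of the robot, y to its left, z up, the work surface at z = 0. Lengths are in m, angles in rad, forces in N, time in s.
With the tool pointing down it reaches from about 0.25 to 0.725 m from the base axis. Payload 4 kg.
Tool frame: the origin (TCP) lies on the centre line of the jaws, within the pads' length; the fingertips stand 17 mm ahead of it and the grasp point (between the pads) lies 2 mm behind it; z points along the fingers, y is the line along which they close (so a half turn about z gives the same grasp; the last joint's range is limited). The gripper opens to 85 mm and grips with 20 to 120 N. Pads are 22 mm wide; open, the fingers measure 114 mm over their backs; the gripper's body (76 mm by 85 mm) begins 54 mm behind the grasp point. The pads swing forward as they close: fully open they stand 13 mm farther back than shut.
Start: joints at [1.168, 0.241, 0.005, 1.335, 0, 1.571], TCP at [0.196, 0.46, 0.248] pointing down, gripper open.
Joint ranges: [-2.72, 2.72], [-1.05, 1.87], [-1.09, 1.28], [-1.99, 2.15], [-1.42, 1.44], [-3.14, 3.14]. Speed limits (rad/s): [2.79, 2.79, 3.14, 3.14, 3.14, 3.14].

## Interface

Orientations are given as a unit quaternion [x, y, z, w].
In Python, from workcell import get_obs, imaging, order gives the robot as it stands.
- The arm moves only by the tool apply_moves, never from a script. Its argument "targets" is a list that holds one entry, the list of rows, each a list of 5 numbers: the shift along the world's x, y, z in units of 40 mm (1.0 is 40 mm), then the turn about the world's z in degrees, then the gripper command: -1 is shut, 1 is fully open, values between are in proportion. In form: [[[dx, dy, dz, turn, fingers], ...]]. A call has 1 to 8 rows; each row shifts and turns the commanded pose from where the row before left it; what a row does not reach is not made up. A row lasts 1/12 s, in which the tool goes at most 41.7 mm and 7.16 degrees, less where a joint would pass 70% of its speed; a pose out of reach is approached as far as the arm can. A call is refused whole if a number of a shift passes 1 or a number of a turn 7.16, either way. A call with a gripper value outside its range is refused whole. The fingers move at their own pace and stop on an object; the grip force is fixed at half the most. Time passes only in rows, so rows that do not move let the fingers close. It gives the time, the measured TCP pose, the force, the opening and the grip force at its end, in the units of the state.
- get_obs(): the state, without advancing time (a new reading comes with each control period).
- imaging.camera(name): name is "scene" or "side" or "wrist"; returns (picture, depth): 420x560x3 uint8, blue, green, red; 420x560 float32, m along the optical axis (not along the pixel's ray), 0 where there is no reading.
- imaging.get_calibration(name): a dict with "camera_matrix" (3x3 intrinsics, pixels), "eye" and "rotation" of the camera in the world; the wrist camera has in their place "hand_eye" (4x4, takes a point from camera to tool coordinates, whose origin is the TCP and whose axes are the flange's). Camera axes: x right, y down, z forward; pixel columns grow to the right and rows downward; lengths in m; the calibration is good to about 2 mm. A picture is of the moment at which its call begins: read the wrist's pose just before it. get_calibration takes no time and is no camera call.
- order.job_done(): hands the job in; it is judged then, once.
The state is a dict: "clock": time; "joint_pos": joint angles; "joint_vel": joint speeds; "tau": joint torques, N m; "eef_pos": TCP position; "tool_rot": TCP orientation; "ft_force": force on the tool from outside, world axes, zero at the start; "ft_torque": the same for the moment, N m; "grip_width": finger opening in m; "grasp_force": force on a finger pad.
Only numpy, scipy, OpenCV 4.12 (cv2) and the standard library are available. Lean on these libraries where they do the work, as an engineer would, in place of code of your own. Each camera call takes 0.05 s, during which the arm holds its last target. There are 200 camera calls.

## Working session

There is one attempt and no reset: what is moved stays moved. The work goes in short steps, Python scripts to look and compute and a tool call to move; the robot and the scene stay as the last step left them, time stands still between calls to the robot, and variables do not carry over. Pictures are saved under pics/ and viewed, at most 10 in all, crops included, and the job is handed in when it is done.

Besides the shell and the picture viewer there is one more tool, called by a JSON object that holds its "api" and its "payload", one argument or row to a line. apply_moves: Moves the arm, as the interface text tells. Its arguments: {"type":"object","properties":{"targets":{"type":"array","items":{"type":"array","items":{"type":"array","items":{"type":"number"}}}}},"required":["targets"]}

```bash
ls; mkdir -p pics; cat > h.py <<'E'
import numpy as np, cv2
from workcell import get_obs, imaging, order
from scipy.spatial.transform import Rotation as R
def cam(n):
    o=get_obs(); p,d=imaging.camera(n); c=imaging.get_calibration(n); K=np.array(c["camera_matrix"])
    if n=="wrist":
        H=np.array(c["hand_eye"]); Rt=R.from_quat(o["tool_rot"]).as_matrix()
        eye=Rt@H[:3,3]+np.array(o["eef_pos"]); rot=Rt@H[:3,:3]
    else: eye=np.array(c["eye"]); rot=np.array(c["rotation"])
    return p,d,K,eye,rot
def pts(d,K,eye,rot):
    v,u=np.mgrid[:d.shape[0],:d.shape[1]]
    q=np.stack([(u-K[0,2])/K[0,0]*d,(v-K[1,2])/K[1,1]*d,d],-1)
    P=q@rot.T+eye; P[d<=0]=np.nan; return P
def save(n,k):
    p,d,K,e,r=cam(n); cv2.imwrite(f"pics/{k}.png",p); np.savez(f"{k}.npz",p=p,d=d,K=K,eye=e,rot=r); return p,pts(d,K,e,r)
def load(k):
    z=np.load(f"{k}.npz"); return z["p"],pts(z["d"],z["K"],z["eye"],z["rot"]),z["K"],z["eye"],z["rot"]
E
python3 - <<'E'
from h import *
print({k:np.round(v,3).tolist() for k,v in get_obs().items()})
for n in ("scene","side"): 
    save(n,n); c=imaging.get_calibration(n); print(n,np.round(c["eye"],3),np.round(c["rotation"],2).tolist())
print(imaging.get_calibration("wrist"))
a=cv2.imread("pics/scene.png")
E
```

```text
pics
{'clock': 0.0, 'joint_pos': [1.168, 0.241, 0.004, 1.335, -0.0, 1.571], 'joint_vel': [0.001, 0.0, -0.001, -0.002, -0.0, 0.001], 'tau': [0.0, -37.232, 25.241, 0.017, 0.0, -0.0], 'eef_pos': [0.196, 0.459, 0.247], 'tool_rot': [0.2, 0.98, -0.001, -0.0], 'ft_force': [0.475, 0.961, -0.826], 'ft_torque': [-0.01, 0.009, -0.051], 'grasp_force': 0.0, 'grip_width': 0.086}Traceback (most recent call last):
  File "<stdin>", line 4, in <module>
  File "h.py", line 16, in save
    p,d,K,e,r=cam(n); cv2.imwrite(f"pics/{k}.png",p); np.savez(f"{k}.npz",p=p,d=d,K=K,eye=e,rot=r); return p,pts(d,K,e,r)
                                                                                                             ~~~^^^^^^^^^
  File "h.py", line 14, in pts
    P=q@rot.T+eye; P[d<=0]=np.nan; return P
      ~^~~~~~
ValueError: matmul: Input operand 1 has a mismatch in its core dimension 0, with gufunc signature (n?,k),(k,m?)->(n?,m?) (size 4 is different from 3)
```

View pics/scene.png

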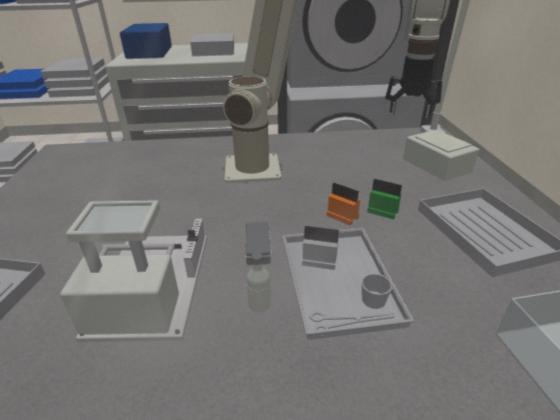

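```bash
sed -i 's/rot=np.array(c\["rotation"\])/rot=np.array(c["rotation"]); rot=R.from_quat(rot).as_matrix() if rot.size==4 else rot/' h.py
python3 - <<'E'
from h import *
for n in ("scene","side"): 
    p,P=save(n,n); c=imaging.get_calibration(n); print(n,np.round(c["eye"],3),np.round(c["rotation"],3),c["camera_matrix"])
    # bench check
    print(P[380,280],P[250,200])
print(imaging.get_calibration("wrist"))
p,P,*_=load("scene")
for u,v in [(251,170),(320,233),(375,290),(345,190),(386,188),(258,300),(258,240),(125,240),(80,235),(160,235),(194,235),(197,223)]:
    print(u,v,p[v,u],np.round(P[v,u],3))
E
```

```text
scene [ 1.233 -0.005  0.625] [ 0.653  0.594 -0.322 -0.342] [[380.83130862   0.         277.92127103]
 [  0.         380.83130862 214.32661851]
 [  0.           0.           1.        ]]
[8.34313976e-01 2.42413406e-02 2.39583430e-04] [ 0.47456196 -0.14418491  0.02049469]
side [ 0.419 -0.675  0.835] [ 0.917 -0.049  0.028 -0.395] [[409.59163924   0.         285.68633841]
 [  0.         409.59163924 211.18422276]
 [  0.           0.           1.        ]]
[ 0.45837997 -0.30964904  0.01639288] [ 0.28143458  0.07394881 -0.00112504]
{'camera_matrix': array([[291.69979784,   0.        , 278.40616057],
       [  0.        , 291.69979784, 214.31703296],
       [  0.        ,   0.        ,   1.        ]]), 'hand_eye': array([[-1.91646762e-04, -9.47895776e-01, -3.18580542e-01,
         8.13557922e-02],
       [ 9.99999925e-01, -7.43978812e-05, -3.80203103e-04,
        -5.16656660e-04],
       [ 3.36691198e-04, -3.18580591e-01,  9.47895719e-01,
        -1.26741971e-01],
       [ 0.00000000e+00,  0.00000000e+00,  0.00000000e+00,
         1.00000000e+00]])}
251 170 [81 90 94] [ 0.062 -0.004  0.025]
320 233 [63 60 65] [0.532 0.146 0.094]
375 290 [96 96 97] [0.644 0.254 0.01 ]
345 190 [41 41 42] [0.345 0.25  0.094]
386 188 [45 47 47] [0.329 0.372 0.083]
258 300 [106 110 112] [ 0.676 -0.006  0.04 ]
258 240 [110 108 107] [0.473 0.002 0.039]
125 240 [107 111 110] [ 0.668 -0.238  0.209]
80 235 [105 108 109] [ 0.662 -0.315  0.221]
160 235 [126 126 128] [ 0.374 -0.263  0.001]
194 235 [70 70 72] [ 0.501 -0.147  0.088]
197 223 [140 139 142] [ 0.43  -0.149  0.073]
```

View pics/side.png

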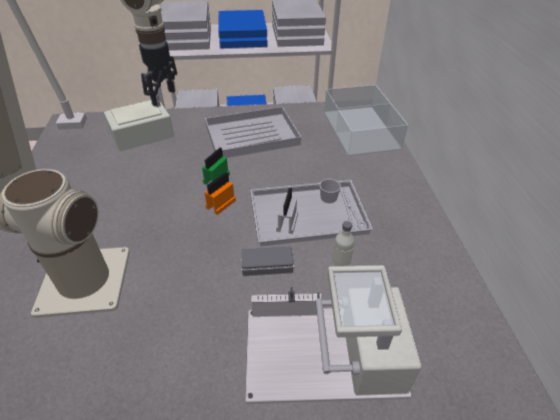

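{"api": "apply_moves", "payload": {
  "targets": [
    [[0.39,0.92,0.3,0,1],[0.39,0.92,0.3,0,1],[0.39,0.92,0,0,1],[0.39,0.92,0,0,1],[0.39,0.92,0,0,1],[0.39,0.92,0,0,1],[0.39,0.92,0,0,1],[0.39,0.92,0,0,1]]
  ]
}}

```text
clock: 0.82
eef_pos: [0.3054, 0.7181, 0.265]
tool_rot: [0.2, 0.98, 0.008, 0.002]
ft_force: [39.7, 93.5, 29.7]
grip_width: 0.0855
grasp_force: 0.0
```

```bash
cat > s.py <<'E'
from h import *
o=get_obs(); Rm=R.from_quat(o["tool_rot"]).as_matrix()
print(round(o["clock"],2),"j",np.round(o["joint_pos"],3),"p",np.round(o["eef_pos"],4),"r",round(float(np.hypot(*o["eef_pos"][:2])),3),"z",np.round(Rm[:,2],3),"y",np.round(Rm[:,1],3),"f",np.round(o["ft_force"],1),"w",round(o["grip_width"],4),round(o["grasp_force"],1))
E
python3 s.py
```

```text
0.82 j [1.169 0.96  1.276 1.87  0.    1.571] p [0.3054 0.7181 0.265 ] r 0.78 z [ 0.007  0.016 -1.   ] y [0.392 0.92  0.017] f [39.7 93.5 29.7] w 0.0855 0.0
```

{"api": "apply_moves", "payload": {
  "targets": [
    [[0,0,0,0,1],[0.08,0.18,0,0,1],[0.08,0.18,0,0,1],[0.08,0.18,0,0,1],[0.08,0.18,0,0,1]]
  ]
}}

```text
clock: 1.23
eef_pos: [0.311, 0.7299, 0.2599]
tool_rot: [0.2, 0.98, 0.021, 0.004]
ft_force: [0.5, 0.4, -0.3]
grip_width: 0.0851
grasp_force: 0.0
```

```bash
python3 s.py
```

```text
1.23 j [1.168 0.967 1.275 1.836 0.    1.571] p [0.311  0.7299 0.2599] r 0.793 z [ 0.017  0.04  -0.999] y [0.392 0.919 0.044] f [ 0.5  0.4 -0.3] w 0.0851 0.0
```

{"api": "apply_moves", "payload": {
  "targets": [
    [[0.16,0.36,0,0,1],[0.16,0.36,0,0,1],[0.16,0.36,0,0,1],[0.16,0.36,0,0,1],[0.16,0.36,0,0,1],[0.16,0.36,0,0,1],[0.16,0.36,0,0,1],[0.16,0.36,0,0,1]]
  ]
}}

```text
clock: 1.9
eef_pos: [0.3329, 0.7766, 0.2196]
tool_rot: [0.2, 0.978, 0.06, 0.012]
ft_force: [0.6, 0.4, 0.0]
grip_width: 0.0858
grasp_force: 0.0
```

```bash
python3 s.py
```

```text
1.9 j [1.166 1.021 1.275 1.703 0.    1.569] p [0.3329 0.7766 0.2196] r 0.845 z [ 0.048  0.112 -0.993] y [0.389 0.913 0.122] f [0.6 0.4 0. ] w 0.0858 0.0
```

{"api": "apply_moves", "payload": {
  "targets": [
    [[-0.08,-0.18,0,0,1],[-0.16,-0.36,0,0,1],[-0.16,-0.36,0,0,1],[-0.08,-0.18,0,0,1],[0,0,0,0,1]]
  ]
}}

```text
clock: 2.32
eef_pos: [0.3129, 0.7318, 0.2212]
tool_rot: [0.2, 0.978, 0.06, 0.012]
ft_force: [-0.6, 1.3, 0.2]
grip_width: 0.0853
grasp_force: 0.0
```

```bash
python3 s.py
```

```text
2.32 j [1.167 0.812 0.859 1.496 0.    1.569] p [0.3129 0.7318 0.2212] r 0.796 z [ 0.048  0.112 -0.993] y [0.389 0.913 0.122] f [-0.6  1.3  0.2] w 0.0853 0.0
```

```bash
python3 - <<'E'
from h import *
def box(P,lo,hi): return np.all((P>lo)&(P<hi),-1)
for n in("scene","side"):
    p,P,K,e,r=load(n)
    m=box(P,[.45,.05,.07],[.62,.25,.12])
    Q=P[m]; v,u=np.where(m); print(n,"handle",m.sum(),Q.min(0).round(3),Q.max(0).round(3),"uv",u.mean(),v.mean())
    T=Q[Q[:,2]>Q[:,2].max()-.012]; rr=cv2.minAreaRect((T[:,:2]*1000).astype(np.float32)); print(" top",len(T),rr)
    rr=cv2.minAreaRect((Q[:,:2]*1000).astype(np.float32)); print(" all",rr)
    # U part grey in 25..60
    m=box(P,[.3,-.42,.085],[.58,-.12,.118]); Q=P[m]; print(" bar",m.sum(),Q.min(0).round(3),Q.max(0).round(3))
    # blade
    m=box(P,[.38,-.2,.078],[.56,-.1,.11]); Q=P[m]; v,u=np.where(m)
    print(" blade",m.sum(),np.median(Q,0) if len(Q) else'',Q.min(0),Q.max(0))
    x0,x1,y0,y1=(60,260,190,330) if n=="scene" else (230,420,255,400)
    cv2.imwrite(f"pics/{n}_g.png",cv2.resize(p[y0:y1,x0:x1],None,fx=4,fy=4,interpolation=cv2.INTER_CUBIC))
E
```

```text
scene handle 450 [0.512 0.111 0.07 ] [0.559 0.187 0.105] uv 320.55333333333334 234.10222222222222
 top 187 ((527.437744140625, 148.2263641357422), (77.6238784790039, 13.507184982299805), 70.87252044677734)
 all ((530.8602294921875, 148.59568786621094), (80.36289978027344, 24.700267791748047), 65.39649200439453)
 bar 508 [ 0.497 -0.342  0.085] [ 0.58  -0.147  0.108]
 blade 155 [ 0.50592336 -0.16218577  0.09681507] [ 0.49240596 -0.19942211  0.07816352] [ 0.55992911 -0.14380079  0.10808891]
side handle 166 [0.503 0.107 0.07 ] [0.548 0.185 0.105] uv 287.13253012048193 202.19277108433735
 top 90 ((524.4313354492188, 147.07644653320312), (80.53881072998047, 10.887786865234375), 72.33409881591797)
 all ((525.5890502929688, 146.75350952148438), (80.27629089355469, 34.87786102294922), 74.32266235351562)
 bar 742 [ 0.497 -0.344  0.086] [ 0.579 -0.145  0.11 ]
 blade 135 [ 0.50381054 -0.16505734  0.10114155] [ 0.44827133 -0.19996989  0.07800031] [ 0.55993326 -0.14299183  0.10822302]
```

View pics/side_g.png

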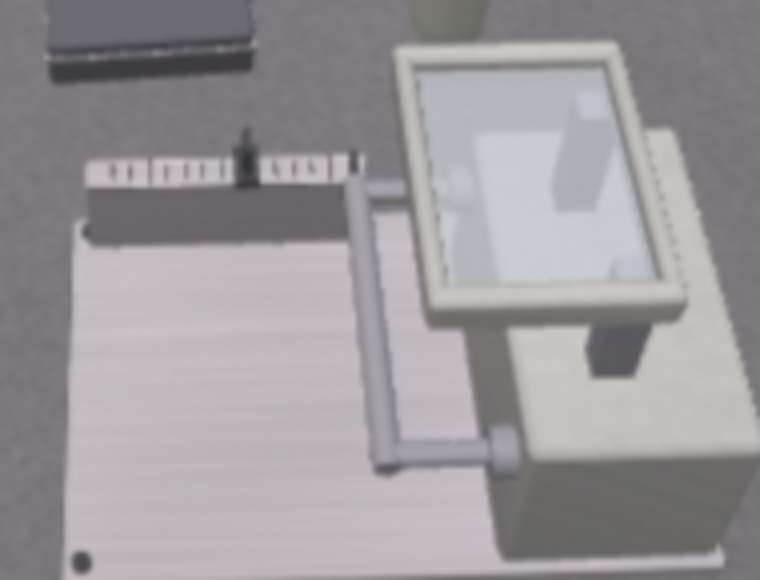

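```bash
python3 - <<'E'
from h import *
for n in("scene","side"):
    p,P,K,e,r=load(n)
    m=(P[...,2]>.09)&(P[...,2]<.112)&(P[...,0]>.44)&(P[...,0]<.58)&(P[...,1]>-.36)&(P[...,1]<-.13); Q=P[m]
    # bar: iterate line fit x=a*y+b
    a,b=0.,.505
    for _ in range(8):
        s=abs(Q[:,0]-a*Q[:,1]-b)<.012; a,b=np.polyfit(Q[s,1],Q[s,0],1)
    S=Q[s]; print(n,"bar slope",a,"x at y=-.245",a*-.245+b,s.sum(),"y",S[:,1].min(),S[:,1].max(),"z",S[:,2].max(), "zmed",np.median(S[:,2]))
    for y in np.arange(-.34,-.13,.02):
        t=S[abs(S[:,1]-y)<.01]; 
        if len(t): print("   ",round(y,3),len(t),t[:,0].min().round(4),t[:,0].max().round(4),t[:,2].max().round(4))
    # marker dark
    m=(P[...,2]>.077)&(P[...,2]<.112)&(P[...,0]>.40)&(P[...,0]<.487)&(P[...,1]>-.2)&(P[...,1]<-.1); v,u=np.where(m);print(" mk",len(u),list(zip(u,v,P[m].round(3).tolist()))[:12])
    # lens front/plate
    m=(P[...,2]>.18)&(P[...,2]<.24)&(P[...,0]>.45)&(P[...,0]<.75)&(P[...,1]>-.4)&(P[...,1]<-.1);Q=P[m]; rr=cv2.minAreaRect((Q[:,:2]*1000).astype(np.float32)); print(" lens",rr,Q[:,2].min(),Q[:,2].max(),np.percentile(Q,[1,99],0).round(3).tolist())
    # base plate
    m=(P[...,2]>.010)&(P[...,2]<.017)&(P[...,0]>.3)&(P[...,0]<.75)&(P[...,1]>-.42)&(P[...,1]<-.1);
    M=cv2.morphologyEx(m.astype(np.uint8),cv2.MORPH_OPEN,np.ones((3,3)));Q=P[M>0]; rr=cv2.minAreaRect((Q[:,:2]*1000).astype(np.float32)); print(" plate",rr)
E
```

```text
scene bar slope 0.09292660725735788 x at y=-.245 0.4924576536579092 38 y -0.16361645400006414 -0.14662585909145912 z 0.10312601613589367 zmed 0.09678575616095542
    -0.16 30 0.4969 0.5043 0.1031
    -0.14 8 0.4981 0.5027 0.1031
 mk 1 [(np.int64(194), np.int64(220), [0.423, -0.156, 0.077])]
 lens ((612.3742065429688, -267.7762451171875), (140.1616973876953, 112.95227813720703), 84.93093872070312) 0.180076903058063 0.22912914691212105 [[0.559, -0.336, 0.183], [0.67, -0.197, 0.227]]
 plate ((560.1456298828125, -252.15695190429688), (209.52886962890625, 333.12469482421875), 85.666015625)
side bar slope 0.10791022017068683 x at y=-.245 0.48928026843857564 17 y -0.162616511065935 -0.14755324839697903 z 0.10413687867666332 zmed 0.10146487184278885
    -0.16 15 0.4972 0.5006 0.1041
    -0.14 2 0.4988 0.501 0.1039
 mk 10 [(np.int64(268), np.int64(296), [0.448, -0.148, 0.078]), (np.int64(271), np.int64(296), [0.455, -0.148, 0.077]), (np.int64(285), np.int64(296), [0.486, -0.152, 0.078]), (np.int64(258), np.int64(297), [0.426, -0.147, 0.077]), (np.int64(278), np.int64(297), [0.47, -0.152, 0.078]), (np.int64(276), np.int64(298), [0.465, -0.154, 0.077]), (np.int64(258), np.int64(299), [0.426, -0.153, 0.078]), (np.int64(266), np.int64(299), [0.443, -0.155, 0.078]), (np.int64(274), np.int64(299), [0.461, -0.157, 0.078]), (np.int64(281), np.int64(299), [0.476, -0.158, 0.077])]
 lens ((609.3621826171875, -268.6709289550781), (141.09884643554688, 110.4561996459961), 85.52847290039062) 0.18013453990094208 0.22993789488510985 [[0.552, -0.34, 0.21], [0.663, -0.201, 0.228]]
 plate ((557.20947265625, -252.42584228515625), (210.75079345703125, 328.9319763183594), 85.67820739746094)
```

```bash
python3 - <<'E'
from h import *
p,P,K,e,r=load("side")
def cast(u,v,z):
    d=r@np.array([(u-K[0,2])/K[0,0],(v-K[1,2])/K[1,1],1]); return e+d*(z-e[2])/d[2]
X=np.array([np.cos(np.radians(-4.3)),np.sin(np.radians(-4.3))]);Y=np.array([-X[1],X[0]]);O=np.array([.548,-.2635])
def g(q): return np.round([(q[:2]-O)@X*1000,(q[:2]-O)@Y*1000],1)
for nm,(u,v),z in [("bar+",(365,205),.1),("barm",(376,325),.1),("bar-",(382,445),.1),("ptr",(352,162),.1),("bladetop",(246,132),.103),("blade mid",(246,145),.09)]:
    q=cast(230+u/4,255+v/4,z); print(nm,q.round(4),g(q))
for n in("scene","side"):
    p,P,*_=load(n); G=np.stack([(P[...,:2]-O)@X*1000,(P[...,:2]-O)@Y*1000,P[...,2]*1000],-1)
    m=(G[...,2]>80)&(G[...,2]<112)&(G[...,0]>-100)&(G[...,0]<-25)&(abs(G[...,1])<130); print(n,"blade",np.median(G[m],0).round(1),G[m].min(0).round(1),G[m].max(0).round(1),m.sum())
    m=(G[...,2]>90)&(G[...,2]<112)&(G[...,0]>-20)&(G[...,0]<15)&(abs(G[...,1])<60)
    for y in(-50,-25,0,25,50):
        t=G[m&(abs(G[...,1]-y)<12)]; 
        if len(t): print("  bar",y,len(t),t.min(0).round(1),t.max(0).round(1))
    m=(G[...,2]>85)&(G[...,2]<112)&(G[...,0]>-20)&(G[...,0]<15)&(G[...,1]>78)&(G[...,1]<110); 
    if m.any(): print("  ptr",np.median(G[m],0).round(1),G[m].min(0).round(1),G[m].max(0).round(1),m.sum())
E
```

```text
bar+ [ 0.5565 -0.2001  0.1   ] [ 3.7 63.8]
barm [ 0.5497 -0.2691  0.1   ] [ 2.2 -5.5]
bar- [ 0.5414 -0.3302  0.1   ] [ -1.5 -67. ]
ptr [ 0.5542 -0.1728  0.1   ] [-0.6 90.9]
bladetop [ 0.4997 -0.1496  0.103 ] [-56.7 109.9]
blade mid [ 0.5001 -0.1489  0.09  ] [-56.4 110.7]
scene blade [-54.6 104.8  89.1] [-60.1  95.2  80.1] [-48.5 115.8 103.1] 77
  bar -50 68 [ -5.6 -59.9  94.5] [  8.5 -38.  107.5]
  bar -25 56 [ -3.5 -36.9  94.6] [  8.8 -17.1 107.6]
  bar 0 1 [-1.00e-01  1.20e+01  1.07e+02] [-1.00e-01  1.20e+01  1.07e+02]
  bar 25 64 [-2.4 13.5 96.8] [  8.6  36.9 107.2]
  bar 50 57 [-0.4 38.2 95.5] [  8.8  59.3 107. ]
  ptr [  1.5  85.4 100.9] [-6.2 78.2 93.7] [  6.6  93.7 107. ] 44
side blade [-57.9 101.5  82. ] [-64.6  94.2  80. ] [-51.  114.7 104.1] 58
  bar -50 79 [ -8.2 -59.4 100.6] [  5.2 -38.1 109.2]
  bar -25 83 [ -8.3 -36.9  99.4] [  5.8 -13.2 108.5]
  bar 0 76 [ -8.5 -11.7  99.5] [  5.3  11.2 108.7]
  bar 25 76 [-8.1 13.1 99.3] [  5.6  36.6 109.5]
  bar 50 63 [ -8.3  38.3 100.8] [  5.2  59.4 108.8]
  ptr [ -1.5  85.2 104.5] [-6.4 78.  97.7] [ 13.   94.5 106.9] 20
```

{"api": "apply_moves", "payload": {
  "targets": [
    [[0,0,0.2,7.16,1],[0,0,0.2,7.16,1],[0,0,0.2,7.16,1],[0,0,0.2,7.16,1],[0,0,0.2,7.16,1],[0,0,0,7.16,1],[0,0,0,7.16,1],[0,0,0,7.16,1]]
  ]
}}

```text
clock: 2.98
eef_pos: [0.3139, 0.7334, 0.2604]
tool_rot: [-0.296, 0.953, 0.059, -0.017]
ft_force: [-0.2, 0.5, 0.3]
grip_width: 0.0855
grasp_force: 0.0
```

{"api": "apply_moves", "payload": {
  "targets": [
    [[0,0,0,7.16,1],[0,0,0,7.16,1],[0,0,0,7.16,1],[0,0,0,7.16,1],[0,0,0,7.16,1],[0,0,0,7.16,1],[0,0,0,7.16,1],[0,0,0,7.16,1]]
  ]
}}

```text
clock: 3.65
eef_pos: [0.3026, 0.7107, 0.246]
tool_rot: [0.716, -0.695, -0.05, 0.034]
ft_force: [0.5, 0.2, -1.2]
grip_width: 0.0855
grasp_force: 0.0
```

{"api": "apply_moves", "payload": {
  "targets": [
    [[0,0,0,7.16,1],[0,0,0,7.16,1],[0,0,0,7.16,1],[0,0,0,7.16,1],[0,0,0,7.16,1],[0,0,0,7.16,1],[0,0,0,7.16,1],[0,0,0,7.16,1]]
  ]
}}

```text
clock: 4.32
eef_pos: [0.2935, 0.6919, 0.2358]
tool_rot: [0.962, -0.267, -0.032, 0.045]
ft_force: [-0.3, -0.1, -1.0]
grip_width: 0.0854
grasp_force: 0.0
```

{"api": "apply_moves", "payload": {
  "targets": [
    [[0.1,0.2,0,7.16,1],[0.2,0.46,0,0,1],[0.3,0.7,0,0,1],[0.2,0.46,0,0,1],[0.2,0.46,0,0,1],[0.2,0.46,0,0,1],[0.2,0.46,0,0,1]]
  ]
}}

```text
clock: 4.9
eef_pos: [0.3137, 0.7397, 0.1965]
tool_rot: [0.977, -0.211, -0.02, -0.0]
ft_force: [0.0, -0.4, 0.2]
grip_width: 0.0852
grasp_force: 0.0
```

```bash
python3 s.py
```

```text
4.9 j [ 1.156  1.047  1.275  1.807  0.04  -1.56 ] p [0.3137 0.7397 0.1965] r 0.804 z [-0.039  0.009 -0.999] y [-0.413 -0.911  0.008] f [ 0.  -0.4  0.2] w 0.0852 0.0
```

{"api": "apply_moves", "payload": {
  "targets": [
    [[0.1,-0.4,0.3,-3,1],[0.33,-0.9,0.4,-5.25,1],[0.33,-0.93,0.4,-5.25,1],[0.33,-0.93,0.3,-5.25,1],[0.33,-0.93,0,-5.25,1],[0.33,-0.93,0,-5.25,1],[0.33,-0.93,0,-5.25,1],[0.33,-0.93,0,-5.25,1]]
  ]
}}

```text
clock: 5.57
eef_pos: [0.4105, 0.4635, 0.2541]
tool_rot: [0.846, -0.533, -0.019, -0.008]
ft_force: [0.2, -0.6, 0.5]
grip_width: 0.0856
grasp_force: 0.0
```

{"api": "apply_moves", "payload": {
  "targets": [
    [[0.33,-0.93,0,-5.25,1],[0.33,-0.93,0,-5.25,1],[0.33,-0.93,0,-5.25,1],[0.33,-0.93,0,-5.25,1],[0.33,-0.93,0,-5.25,1],[0.33,-0.93,0,-5.25,1],[0.2,-0.5,0,-5.25,1],[0,0,0,0,1]]
  ]
}}

```text
clock: 6.23
eef_pos: [0.4991, 0.2176, 0.2541]
tool_rot: [-0.633, 0.774, 0.015, 0.014]
ft_force: [-0.2, -0.4, 0.6]
grip_width: 0.0857
grasp_force: 0.0
```

```bash
python3 s.py; python3 - <<'E'
from h import *
p,P=save("wrist","w1")
m=(P[...,2]>.08)&(P[...,2]<.115)&(P[...,0]>.45)&(P[...,0]<.6)&(P[...,1]>.06)&(P[...,1]<.24); Q=P[m]
print(m.sum(),Q.min(0),Q.max(0),cv2.minAreaRect((Q[:,:2]*1000).astype(np.float32)))
E
```

```text
6.23 j [ 0.392  0.313  0.118  1.358  0.037 -0.98 ] p [0.4991 0.2176 0.2541] r 0.544 z [ 0.002  0.041 -0.999] y [-0.98   0.197  0.006] f [-0.2 -0.4  0.6] w 0.0857 0.0
1196 [0.51006353 0.11125113 0.08020424] [0.54210655 0.18760572 0.1062189 ] ((526.4232177734375, 149.31065368652344), (79.3176498413086, 10.280586242675781), 72.14462280273438)
```

View pics/w1.png

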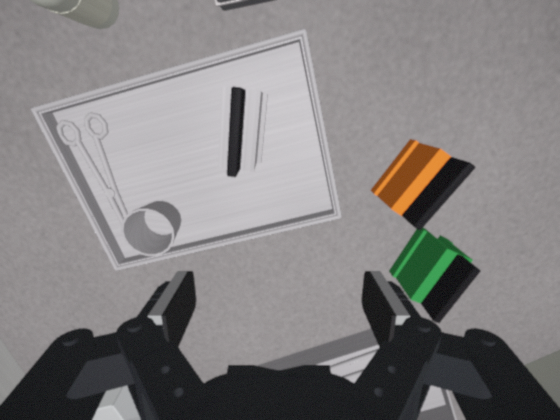

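{"api": "apply_moves", "payload": {
  "targets": [
    [[0.2,-0.5,-0.2,-3.3,1],[0.3,-0.8,-0.5,-3.2,1],[0.17,-0.43,-0.5,0,1],[0,0,-0.5,0,1],[0,0,0,0,1],[0,0,0,0,1]]
  ]
}}

```text
clock: 6.78
eef_pos: [0.523, 0.153, 0.1844]
tool_rot: [-0.593, 0.805, 0.016, 0.012]
ft_force: [-0.1, -0.3, 0.3]
grip_width: 0.0851
grasp_force: 0.0
```

```bash
python3 s.py
```

```text
6.78 j [ 0.264  0.355 -0.007  1.197  0.039 -1.005] p [0.523  0.153  0.1844] r 0.545 z [ 0.001  0.041 -0.999] y [-0.955  0.296  0.011] f [-0.1 -0.3  0.3] w 0.0851 0.0
```

{"api": "apply_moves", "payload": {
  "targets": [
    [[0.08,-0.1,-0.5,-0.7,1],[0,0,-0.6,0,1],[0,0,-0.6,0,1],[0,0,-0.4,0,1],[0,0,-0.2,0,1],[0,0,0,0,1],[0,0,0,0,0.2],[0,0,0,0,0]]
  ]
}}

```text
clock: 7.45
eef_pos: [0.5279, 0.1491, 0.0947]
tool_rot: [-0.588, 0.809, 0.015, 0.015]
ft_force: [0.2, 0.4, 0.9]
grip_width: 0.064
grasp_force: 0.0
```

```bash
python3 s.py
```

```text
7.45 j [ 0.255  0.437 -0.136  0.982  0.039 -1.002] p [0.5279 0.1491 0.0947] r 0.549 z [ 0.006  0.042 -0.999] y [-0.951  0.308  0.007] f [0.2 0.4 0.9] w 0.064 0.0
```

{"api": "apply_moves", "payload": {
  "targets": [
    [[0,0,0,0,-0.3],[0,0,0,0,-0.5],[0,0,0,0,-0.7],[0,0,0,0,-0.9],[0,0,0,0,-1],[0,0,0,0,-1],[0,0,0,0,-1]]
  ]
}}

```text
clock: 8.03
eef_pos: [0.5266, 0.1482, 0.0934]
tool_rot: [-0.587, 0.809, 0.016, 0.013]
ft_force: [-1.5, -0.2, 6.2]
grip_width: 0.0088
grasp_force: 59.1
```

```bash
python3 s.py
```

```text
8.03 j [ 0.254  0.438 -0.138  0.981  0.039 -1.002] p [0.5266 0.1482 0.0934] r 0.547 z [ 0.004  0.041 -0.999] y [-0.951  0.309  0.009] f [-1.5 -0.2  6.2] w 0.0088 59.1
```

{"api": "apply_moves", "payload": {
  "targets": [
    [[0,0,0.2,0,-1],[0,0,0.5,0,-1],[0,0,0.8,0,-1],[0,0,0.9,0,-1],[0,-0.3,0.9,2,-1],[0.3,-0.5,0.9,3,-1],[0.5,-0.6,0.8,3,-1],[0.5,-0.6,0.7,3,-1]]
  ]
}}

```text
clock: 8.7
eef_pos: [0.5764, 0.0702, 0.3198]
tool_rot: [-0.664, 0.748, 0.016, 0.012]
ft_force: [1.2, 0.5, -3.1]
grip_width: 0.0092
grasp_force: 59.0
```

{"api": "apply_moves", "payload": {
  "targets": [
    [[0.5,-0.6,0.5,2.6,-1],[0.5,-0.6,0.5,0,-1],[0.5,-0.6,0.3,0,-1],[0.5,-0.6,0,0,-1],[0.5,-0.5,0,0,-1],[0.4,-0.3,0,0,-1],[0.2,-0.1,0,0,-1],[0,0,0,0,-1]]
  ]
}}

```text
clock: 9.37
eef_pos: [0.7017, -0.0635, 0.3641]
tool_rot: [-0.678, 0.735, 0.02, 0.009]
ft_force: [-0.4, -0.7, -4.5]
grip_width: 0.0089
grasp_force: 59.9
```

```bash
python3 s.py
```

```text
9.37 j [-0.106  0.823  1.267  2.033  0.039 -1.597] p [ 0.7017 -0.0635  0.3641] r 0.705 z [-0.014  0.04  -0.999] y [-0.997  0.08   0.017] f [-0.4 -0.7 -4.5] w 0.0089 59.9
```

{"api": "apply_moves", "payload": {
  "targets": [
    [[0.3,-0.02,0,0,-1],[0.5,-0.04,0,0,-1],[0.7,-0.05,0,0,-1],[0.7,-0.05,0,0,-1],[0.7,-0.05,0,0,-1],[0.7,-0.05,0,0,-1],[0.7,-0.05,0,0,-1],[0.7,-0.05,0,0,-1]]
  ]
}}

```text
clock: 10.03
eef_pos: [0.795, -0.0633, 0.3005]
tool_rot: [-0.678, 0.733, -0.027, 0.052]
ft_force: [-0.3, 0.5, -3.7]
grip_width: 0.0091
grasp_force: 60.0
```

```bash
python3 s.py
```

```text
10.03 j [-0.094  0.914  1.271  1.817  0.041 -1.585] p [ 0.795  -0.0633  0.3005] r 0.798 z [ 0.113  0.03  -0.993] y [-0.991  0.08  -0.11 ] f [-0.3  0.5 -3.7] w 0.0091 60.0
```

{"api": "apply_moves", "payload": {
  "targets": [
    [[0.5,-0.04,0.5,0,-1],[0.6,-0.04,0.8,0,-1],[0.6,-0.04,0.8,0,-1],[0.6,-0.04,0.8,0,-1],[0.6,-0.04,0.8,0,-1],[0.6,-0.04,0.8,0,-1],[0.6,-0.04,0.8,0,-1],[0.6,-0.04,0.8,0,-1]]
  ]
}}

```text
clock: 10.7
eef_pos: [0.8066, -0.0602, 0.4228]
tool_rot: [-0.668, 0.726, -0.107, 0.126]
ft_force: [-0.1, 0.2, -2.6]
grip_width: 0.0091
grasp_force: 60.1
```

```bash
python3 s.py
```

```text
10.7 j [-0.089  0.772  1.275  1.744  0.041 -1.569] p [ 0.8066 -0.0602  0.4228] r 0.809 z [ 0.325  0.012 -0.945] y [-0.942  0.086 -0.323] f [-0.1  0.2 -2.6] w 0.0091 60.1
```

{"api": "apply_moves", "payload": {
  "targets": [
    [[0.6,-0.04,0.8,0,-1],[0.6,-0.04,0.8,0,-1],[0.6,-0.04,0.8,0,-1],[0.6,-0.04,0.8,0,-1],[0.6,-0.04,0.8,0,-1],[0.6,-0.04,0.8,0,-1],[0.6,-0.04,0.8,0,-1],[0.6,-0.04,0.8,0,-1]]
  ]
}}

```text
clock: 11.37
eef_pos: [0.8315, -0.0574, 0.525]
tool_rot: [-0.649, 0.709, -0.189, 0.203]
ft_force: [0.3, -0.9, -2.7]
grip_width: 0.009
grasp_force: 60.1
```

```bash
python3 s.py
```

```text
11.37 j [-0.083  0.675  1.274  1.609  0.04  -1.554] p [ 0.8315 -0.0574  0.525 ] r 0.833 z [ 0.533 -0.004 -0.846] y [-0.843  0.087 -0.532] f [ 0.3 -0.9 -2.7] w 0.009 60.1
```

{"api": "apply_moves", "payload": {
  "targets": [
    [[0.6,-0.04,0.8,0,-1],[0.5,-0.04,0.7,0,-1],[-0.3,0,0,0.8,-1],[-0.6,-0.3,-0.2,0.8,-1],[-0.8,-0.5,-0.3,0,-1],[-0.9,-0.5,-0.3,0,-1],[-0.9,-0.5,-0.4,0,-1],[-0.9,-0.5,-0.4,0,-1]]
  ]
}}

```text
clock: 12.03
eef_pos: [0.6701, -0.1446, 0.4867]
tool_rot: [-0.653, 0.694, -0.205, 0.224]
ft_force: [0.5, -1.3, -2.2]
grip_width: 0.0089
grasp_force: 60.3
```

{"api": "apply_moves", "payload": {
  "targets": [
    [[-0.9,-0.5,-0.4,0,-1],[-0.9,-0.5,-0.5,0,-1],[-0.9,-0.5,-0.5,0,-1],[-0.9,-0.5,-0.5,0,-1],[-0.8,-0.5,-0.5,0,-1],[-0.5,-0.3,-0.5,0,-1],[-0.2,-0.1,-0.2,0,-1],[0,0,0,0,-1]]
  ]
}}

```text
clock: 12.7
eef_pos: [0.478, -0.2538, 0.3671]
tool_rot: [-0.651, 0.697, -0.203, 0.222]
ft_force: [-0.2, 0.3, -3.1]
grip_width: 0.0091
grasp_force: 60.3
```

```bash
python3 s.py
```

```text
12.7 j [-0.684 -0.066 -0.194  0.95   0.377 -2.092] p [ 0.478  -0.2538  0.3671] r 0.541 z [ 0.574  0.007 -0.819] y [-0.817  0.069 -0.572] f [-0.2  0.3 -3.1] w 0.0091 60.3
```

{"api": "apply_moves", "payload": {
  "targets": [
    [[-0.2,-0.2,-0.4,-1.3,-1],[0,-0.07,-0.8,0,-1],[0,0,-0.9,0,-1],[0,0,-0.9,0,-1],[0,0,-0.6,0,-1],[0,0,-0.3,0,-1],[0,0,0,0,-1]]
  ]
}}

```text
clock: 13.28
eef_pos: [0.4725, -0.2623, 0.2107]
tool_rot: [-0.645, 0.702, -0.204, 0.221]
ft_force: [-1.8, 0.6, -4.0]
grip_width: 0.0088
grasp_force: 60.4
```

```bash
python3 s.py; python3 - <<'E'
from h import *
p,P=save("side","side2")
cv2.imwrite("pics/side2c.png",cv2.resize(p[200:400,220:440],None,fx=3,fy=3,interpolation=cv2.INTER_CUBIC))
E
```

```text
13.28 j [-0.704  0.039 -0.514  0.526  0.379 -2.095] p [ 0.4725 -0.2623  0.2107] r 0.54 z [ 0.574 -0.002 -0.819] y [-0.816  0.084 -0.572] f [-1.8  0.6 -4. ] w 0.0088 60.4
```

View pics/side2c.png

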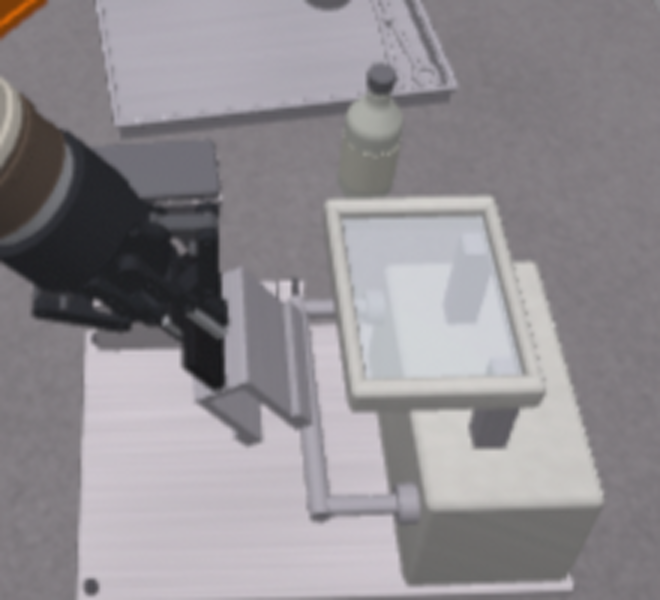

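{"api": "apply_moves", "payload": {
  "targets": [
    [[0.06,-0.02,-0.2,0,-1],[0.2,-0.02,-0.3,0,-1],[0.2,0,-0.3,0,-1],[0.2,0,-0.3,0,-1],[0.2,0,-0.28,0,-1],[0.17,0,-0.25,0,-1],[0.15,0,-0.2,0,-1],[0,0,0,0,-1]]
  ]
}}

```text
clock: 14.0
eef_pos: [0.5215, -0.2657, 0.1404]
tool_rot: [-0.645, 0.701, -0.207, 0.221]
ft_force: [-0.9, 0.0, -3.6]
grip_width: 0.0092
grasp_force: 60.3
```

```bash
python3 s.py
```

```text
14.0 j [-0.639  0.207 -0.544  0.3    0.347 -2.033] p [ 0.5215 -0.2657  0.1404] r 0.585 z [ 0.578 -0.005 -0.816] y [-0.813  0.082 -0.576] f [-0.9  0.  -3.6] w 0.0092 60.3
```

{"api": "apply_moves", "payload": {
  "targets": [
    [[0.05,0,-0.07,0,-1],[0.05,0,-0.07,0,-1],[0,0,0,0,-1]]
  ]
}}

```text
clock: 14.25
eef_pos: [0.5244, -0.2659, 0.1354]
tool_rot: [-0.645, 0.702, -0.207, 0.221]
ft_force: [0.5, 0.3, -3.0]
grip_width: 0.0086
grasp_force: 60.3
```

{"api": "apply_moves", "payload": {
  "targets": [
    [[0.02,0,-0.04,0,-1],[0.02,0,-0.04,0,-1],[0,0,0,0,-1]]
  ]
}}

```text
clock: 14.5
eef_pos: [0.5254, -0.2657, 0.1317]
tool_rot: [-0.645, 0.702, -0.207, 0.221]
ft_force: [-0.2, -0.4, -3.3]
grip_width: 0.0088
grasp_force: 60.3
```

```bash
python3 s.py;  python3 - <<'E'
from h import *
p,P=save("side","side3")
cv2.imwrite("pics/side3c.png",cv2.resize(p[230:400,240:420],None,fx=3.5,fy=3.5,interpolation=cv2.INTER_CUBIC))
E
```

```text
14.5 j [-0.633  0.226 -0.548  0.276  0.344 -2.026] p [ 0.5254 -0.2657  0.1317] r 0.589 z [ 0.577 -0.006 -0.817] y [-0.813  0.083 -0.576] f [-0.2 -0.4 -3.3] w 0.0088 60.3
```

View pics/side3c.png

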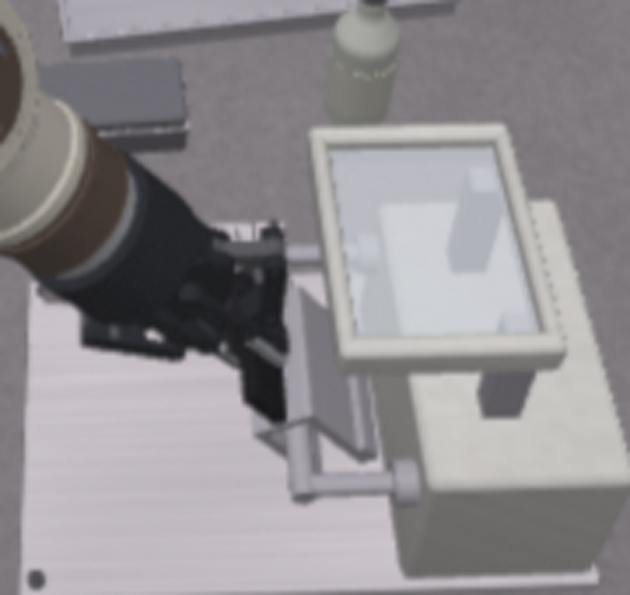

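{"api": "apply_moves", "payload": {
  "targets": [
    [[0.02,0,-0.03,0,-1],[0.02,0,-0.03,0,-1],[0,0,0,0,-1]]
  ]
}}

```text
clock: 14.8
eef_pos: [0.5267, -0.2658, 0.1304]
tool_rot: [-0.644, 0.702, -0.207, 0.221]
ft_force: [-8.0, 1.4, 5.9]
grip_width: 0.009
grasp_force: 62.5
```

{"api": "apply_moves", "payload": {
  "targets": [
    [[0.02,0,-0.03,0,-1],[0,0,0,0,-1]]
  ]
}}

```text
clock: 14.97
eef_pos: [0.5269, -0.2659, 0.1303]
tool_rot: [-0.644, 0.702, -0.208, 0.221]
ft_force: [-18.9, 3.1, 18.1]
grip_width: 0.009
grasp_force: 64.8
```

{"api": "apply_moves", "payload": {
  "targets": [
    [[-0.03,0,0.04,0,-1],[-0.06,0.005,0,0,-1],[-0.1,0.0075,0,0,-1],[-0.13,0.01,0,0,-1],[-0.13,0.01,0,0,-1],[-0.13,0.01,0,0,-1],[-0.13,0.01,0,0,-1],[-0.13,0.01,0,0,-1]]
  ]
}}

```text
clock: 15.63
eef_pos: [0.4945, -0.2633, 0.1303]
tool_rot: [-0.645, 0.701, -0.208, 0.221]
ft_force: [4.2, -0.6, -1.3]
grip_width: 0.009
grasp_force: 60.2
```

{"api": "apply_moves", "payload": {
  "targets": [
    [[-0.13,0.01,0,0,-1],[-0.13,0.01,0,0,-1],[-0.1,0.0075,0,0,-1],[-0.07,0.005,0,0,-1],[0,0,0,0,-1],[0,0,0,0,-1]]
  ]
}}

```text
clock: 16.13
eef_pos: [0.4774, -0.262, 0.1302]
tool_rot: [-0.645, 0.702, -0.207, 0.221]
ft_force: [4.0, -0.3, 0.6]
grip_width: 0.0086
grasp_force: 60.4
```

```bash
python3 s.py;  cat > g.py <<'E'
from h import *
import sys
X=np.array([np.cos(np.radians(-4.3)),np.sin(np.radians(-4.3))]);Y=np.array([-X[1],X[0]]);O=np.array([.548,-.2635])
for n in("scene","side"):
    p,P=save(n,n+sys.argv[1]); G=np.stack([(P[...,:2]-O)@X*1000,(P[...,:2]-O)@Y*1000,P[...,2]*1000],-1)
    for nm,y0,y1 in(("rod bar end",-82,-58),("ptr",78,94),("blade",99,116)):
        m=(G[...,2]>85)&(G[...,2]<112)&(G[...,0]>-110)&(G[...,0]<(20 if y0>0 else 60))&(G[...,1]>y0)&(G[...,1]<y1)
        if m.any(): print(n,nm,m.sum(),"med",np.median(G[m],0).round(1),"x",np.percentile(G[m][:,0],[0,5,25,75,95,100]).round(1))
E
python3 g.py 4
```

```text
16.13 j [-0.696  0.16  -0.639  0.271  0.375 -2.085] p [ 0.4774 -0.262   0.1302] r 0.545 z [ 0.578 -0.006 -0.816] y [-0.813  0.083 -0.576] f [ 4.  -0.3  0.6] w 0.0086 60.4
scene rod bar end 93 med [  9.4 -68.8 104.1] x [-19.7 -12.3  -3.2  20.6  30.   33.1]
scene ptr 39 med [-41.6  85.8 101.4] x [-46.  -44.5 -43.3 -40.9 -38.6 -36.5]
scene blade 41 med [-54.4 106.9  94.5] x [-58.6 -57.2 -55.5 -53.8 -52.3 -51.3]
side rod bar end 506 med [  2.2 -73.9 104.9] x [-51.7 -48.3 -31.4  36.   55.4  59.2]
side ptr 15 med [-44.6  83.7 105.9] x [-50.8 -47.8 -46.2 -44.  -40.9 -37.8]
side blade 13 med [-57.9 107.3 102.4] x [-59.7 -59.6 -58.2 -56.2 -55.7 -55.6]
```

{"api": "apply_moves", "payload": {
  "targets": [
    [[-0.07,0.005,0,0,-1],[-0.1,0.0075,0,0,-1],[-0.09,0.007,0,0,-1],[-0.06,0.005,0,0,-1],[0,0,0,0,-1]]
  ]
}}

```text
clock: 16.65
eef_pos: [0.4647, -0.2611, 0.1302]
tool_rot: [-0.645, 0.702, -0.208, 0.221]
ft_force: [4.6, -0.2, -0.3]
grip_width: 0.0089
grasp_force: 60.4
```

```bash
python3 s.py; python3 g.py 5; python3 - <<'E'
import cv2,numpy as np
a=cv2.imread("pics/side5.png")[275:320,260:340]; b=cv2.imread("pics/scene5.png")[215:260,160:240]
cv2.imwrite("pics/m5.png",np.vstack([cv2.resize(x,(533,300),interpolation=cv2.INTER_CUBIC) for x in(a,b)]))
E
```

```text
16.65 j [-0.715  0.142 -0.66   0.273  0.384 -2.103] p [ 0.4647 -0.2611  0.1302] r 0.533 z [ 0.578 -0.006 -0.816] y [-0.813  0.083 -0.577] f [ 4.6 -0.2 -0.3] w 0.0089 60.4
scene rod bar end 92 med [  9.4 -68.9 104.1] x [-18.1 -12.4  -4.5  21.2  30.   35.2]
scene ptr 39 med [-53.9  84.6 101.6] x [-58.1 -57.8 -55.9 -53.5 -45.1 -17.8]
scene blade 42 med [-54.3 106.4  94.3] x [-60.1 -57.2 -55.6 -53.3 -51.9 -50.9]
side rod bar end 538 med [ -5.3 -73.6 104.8] x [-64.4 -60.7 -40.6  31.3  54.3  59.1]
side ptr 17 med [-57.   83.7 105.2] x [-63.5 -60.  -58.9 -56.6 -41.   -1.9]
side blade 13 med [-57.9 107.1 102.9] x [-59.6 -59.6 -58.1 -56.  -55.7 -55.5]
```

View pics/m5.png

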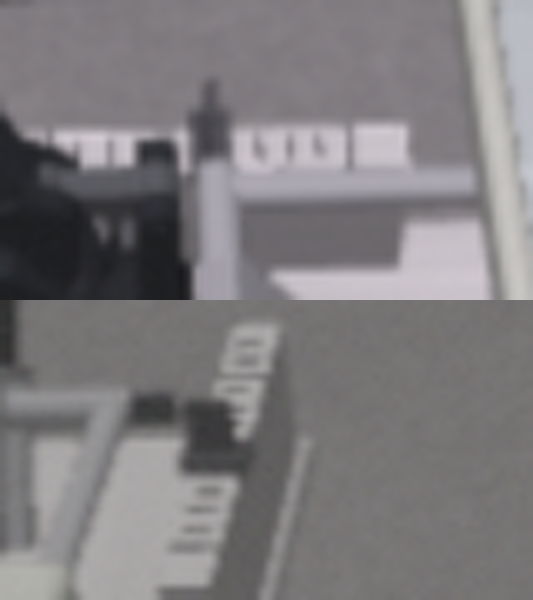

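{"api": "apply_moves", "payload": {
  "targets": [
    [[-0.013,0.001,0,0,-1],[0,0,0,0,-1],[0,0,0,0,-1],[0,0,0,0,-1],[0,0,0,0,-1],[0,0,0,0,-1],[0,0,0,0,-1],[0,0,0,0,-1]]
  ]
}}

```text
clock: 17.42
eef_pos: [0.4644, -0.261, 0.1302]
tool_rot: [-0.645, 0.702, -0.208, 0.221]
ft_force: [5.6, -0.3, 1.5]
grip_width: 0.0087
grasp_force: 60.4
```

{"api": "apply_moves", "payload": {
  "targets": [
    [[0,0,0,0,-1],[0,0,0,0,-1],[0,0,0,0,-1],[0,0,0,0,-1],[0,0,0,0,-1],[0,0,0,0,-1],[0,0,0,0,-1],[0,0,0,0,-1]]
  ]
}}

```text
clock: 18.08
eef_pos: [0.4644, -0.261, 0.1302]
tool_rot: [-0.645, 0.702, -0.208, 0.221]
ft_force: [4.9, -0.7, 1.0]
grip_width: 0.009
grasp_force: 60.4
```

```bash
python3 s.py; python3 g.py 6
```

```text
18.08 j [-0.715  0.142 -0.661  0.274  0.384 -2.103] p [ 0.4644 -0.261   0.1302] r 0.533 z [ 0.578 -0.006 -0.816] y [-0.813  0.082 -0.577] f [ 4.9 -0.7  1. ] w 0.009 60.4
scene rod bar end 92 med [  9.  -68.8 104.2] x [-19.4 -14.   -2.2  20.9  30.2  36.6]
scene ptr 38 med [-55.   85.6 101.1] x [-61.  -57.3 -56.  -54.3 -51.3 -37.8]
scene blade 43 med [-54.8 106.5  93.9] x [-59.  -56.6 -55.5 -53.8 -52.2 -51.5]
side rod bar end 549 med [ -4.9 -73.7 105. ] x [-64.7 -61.  -40.7  32.4  54.5  59.3]
side ptr 16 med [-58.   83.9 105.5] x [-63.5 -60.3 -59.  -56.8 -42.4  -4.1]
side blade 14 med [-57.9 107.3 101.7] x [-59.7 -59.6 -58.1 -56.  -55.7 -55.5]
```

{"api": "apply_moves", "payload": {
  "targets": [
    [[0.03,-0.002,0,0,-1],[0.06,-0.0045,0,0,-1],[0.06,-0.0045,0,0,-1],[0.06,-0.0045,0,0,-1],[0.06,-0.0045,0,0,-1],[0.06,-0.0045,0,0,-1],[0.06,-0.0045,0,0,-1],[0.06,-0.0045,0,0,-1]]
  ]
}}

```text
clock: 18.85
eef_pos: [0.4821, -0.2623, 0.1298]
tool_rot: [-0.645, 0.702, -0.207, 0.221]
ft_force: [3.5, -0.5, 2.3]
grip_width: 0.009
grasp_force: 60.7
```

{"api": "apply_moves", "payload": {
  "targets": [
    [[0.06,-0.0045,0,0,-1],[0.06,-0.0045,0,0,-1],[0.06,-0.0045,0,0,-1],[0.06,-0.0045,0,0,-1],[0.06,-0.0045,0,0,-1],[0.06,-0.0045,0,0,-1],[0.06,-0.0045,0,0,-1],[0.06,-0.0045,0,0,-1]]
  ]
}}

```text
clock: 19.52
eef_pos: [0.5007, -0.2635, 0.1292]
tool_rot: [-0.645, 0.702, -0.206, 0.221]
ft_force: [2.1, -1.3, 0.9]
grip_width: 0.0092
grasp_force: 60.6
```

{"api": "apply_moves", "payload": {
  "targets": [
    [[0.06,-0.0045,0,0,-1],[0.06,-0.0045,0,0,-1],[0.06,-0.0045,0,0,-1],[0.04,-0.003,0,0,-1],[0.03,-0.002,0,0,-1],[0.03,-0.002,0,0,-1],[0.02,-0.0015,0,0,-1],[0.02,-0.0015,0,0,-1]]
  ]
}}

```text
clock: 20.18
eef_pos: [0.5134, -0.2643, 0.1292]
tool_rot: [-0.645, 0.702, -0.206, 0.221]
ft_force: [1.7, -1.4, -1.1]
grip_width: 0.0086
grasp_force: 60.4
```

{"api": "apply_moves", "payload": {
  "targets": [
    [[0.02,-0.0015,0,0,-1],[0.02,-0.0015,0,0,-1],[0.02,-0.0015,0,0,-1],[0.02,-0.0015,0,0,-1],[0.02,-0.0015,0,0,-1],[0.02,-0.0015,0,0,-1],[0.02,-0.0015,0,0,-1],[0.02,-0.0015,0,0,-1]]
  ]
}}

```text
clock: 20.85
eef_pos: [0.52, -0.2647, 0.1294]
tool_rot: [-0.645, 0.702, -0.206, 0.221]
ft_force: [2.2, -0.5, -3.6]
grip_width: 0.0092
grasp_force: 60.2
```

```bash
python3 s.py; python3 g.py 7
```

```text
20.85 j [-0.638  0.222 -0.561  0.27   0.347 -2.031] p [ 0.52   -0.2647  0.1294] r 0.584 z [ 0.577 -0.005 -0.817] y [-0.814  0.083 -0.575] f [ 2.2 -0.5 -3.6] w 0.0092 60.2
scene rod bar end 98 med [  7.8 -68.1 104.7] x [-5.1 -2.7  2.3 20.6 29.8 33.6]
scene ptr 46 med [ -0.2  86.2 100.7] x [-5.7 -3.9 -1.5  0.5  2.1  3. ]
scene blade 40 med [-54.6 106.5  95.1] x [-57.7 -57.2 -55.9 -54.  -53.  -52.3]
side rod bar end 341 med [ 22.5 -73.2 104.9] x [-9.8 -7.7  1.7 46.3 56.4 59. ]
side ptr 11 med [ -1.8  87.6 105.8] x [-3.5 -3.3 -2.5 -1.1  0.6  2.1]
side blade 7 med [-56.  108.9 101.6] x [-57.8 -57.8 -57.7 -55.8 -55.6 -55.5]
```

{"api": "apply_moves", "payload": {
  "targets": [
    [[0.02,-0.0015,0,0,-1],[0.02,-0.0015,0,0,-1],[0.02,-0.0015,0,0,-1],[0.02,-0.0015,0,0,-1],[0.02,-0.0015,0,0,-1],[0.02,-0.0015,0,0,-1],[0,0,0,0,-1]]
  ]
}}

```text
clock: 21.53
eef_pos: [0.5249, -0.2653, 0.1295]
tool_rot: [-0.645, 0.702, -0.207, 0.221]
ft_force: [0.1, 0.5, -3.5]
grip_width: 0.0086
grasp_force: 60.3
```

```bash
python3 s.py; python3 g.py 8
```

```text
21.53 j [-0.633  0.229 -0.552  0.27   0.344 -2.026] p [ 0.5249 -0.2653  0.1295] r 0.588 z [ 0.577 -0.005 -0.817] y [-0.814  0.083 -0.575] f [ 0.1  0.5 -3.5] w 0.0086 60.3
scene rod bar end 96 med [  8.6 -67.4 104.5] x [-6.4 -1.4  3.5 20.2 30.3 33.4]
scene ptr 45 med [  1.9  84.6 101.3] x [-5.7 -1.4  0.7  2.9  5.8 14.8]
scene blade 42 med [-54.8 106.   94.2] x [-58.3 -56.9 -55.9 -54.2 -53.4 -52.3]
side rod bar end 338 med [ 23.5 -73.2 105.1] x [-8.3 -6.   3.2 45.8 56.4 58.8]
side ptr 3 med [ -1.3  89.3 104.9] x [-3.  -2.8 -2.1  1.6  3.9  4.5]
```

{"api": "apply_moves", "payload": {
  "targets": [
    [[0,0,0,0,-0.75],[0,0,0,0,-0.65],[0,0,0,0,-0.55],[0,0,0,0,-0.45],[0,0,0,0,-0.35],[0,0,0,0,-0.25],[0,0,0,0,-0.15],[0,0,0,0,-0.05]]
  ]
}}

```text
clock: 22.3
eef_pos: [0.5251, -0.2654, 0.1299]
tool_rot: [-0.645, 0.702, -0.207, 0.221]
ft_force: [-0.0, -0.6, 0.4]
grip_width: 0.0403
grasp_force: 0.0
```

{"api": "apply_moves", "payload": {
  "targets": [
    [[0,0,0,0,0.1],[0,0,0,0,0.2],[0,0,0,0,0.3],[0,0,0,0,0.4],[0,0,0,0,0.5],[0,0,0,0,0.6],[0,0,0,0,0.7],[0,0,0,0,0.75]]
  ]
}}

```text
clock: 22.97
eef_pos: [0.5244, -0.2652, 0.1292]
tool_rot: [-0.645, 0.702, -0.206, 0.221]
ft_force: [-0.1, -0.0, 0.5]
grip_width: 0.0749
grasp_force: 0.0
```

```bash
python3 s.py; python3 g.py 9;python3 - <<'E'
import cv2,numpy as np
a=cv2.imread("pics/side9.png")[250:400,240:420]; b=cv2.imread("pics/scene9.png")[180:330,60:240]
cv2.imwrite("pics/m9.png",np.hstack([cv2.resize(x,(400,333),interpolation=cv2.INTER_CUBIC) for x in(a,b)]))
E
```

```text
22.97 j [-0.633  0.228 -0.552  0.27   0.343 -2.026] p [ 0.5244 -0.2652  0.1292] r 0.588 z [ 0.576 -0.005 -0.817] y [-0.814  0.084 -0.574] f [-0.1 -0.   0.5] w 0.0749 0.0
scene rod bar end 96 med [  8.1 -67.5 104.5] x [-4.8 -0.9  4.  20.2 30.  34.3]
scene ptr 43 med [  1.4  84.6 100.9] x [-5.1 -1.4  0.4  2.6  4.1  7.1]
scene blade 42 med [-54.4 106.7  94.6] x [-58.2 -57.2 -55.1 -53.8 -52.7 -51.9]
side rod bar end 332 med [ 22.8 -73.4 105.1] x [-8.2 -6.2  3.3 44.9 56.2 58.8]
```

View pics/m9.png

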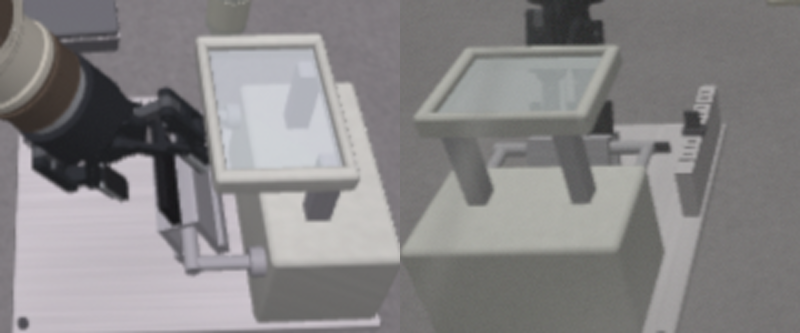

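{"api": "apply_moves", "payload": {
  "targets": [
    [[-0.06,0,0.085,0,0.75],[-0.12,0,0.17,0,0.75],[-0.17,0,0.245,0,0.75],[-0.23,0,0.33,0,0.75],[-0.23,0,0.33,0,0.75],[-0.29,0,0.41,0,0.75],[-0.29,0,0.41,0,0.75],[-0.29,0,0.41,0,0.75]]
  ]
}}

```text
clock: 23.73
eef_pos: [0.4572, -0.2654, 0.2272]
tool_rot: [-0.645, 0.702, -0.208, 0.221]
ft_force: [-0.0, -0.4, -0.0]
grip_width: 0.0747
grasp_force: 0.0
```

{"api": "apply_moves", "payload": {
  "targets": [
    [[-0.5,0,0.5,0,0.75],[-0.5,0,0.5,0,0.75],[-0.5,0,0.5,0,0.75],[-0.3,0,0.2,0,0.75],[0,0,0,0,0.75],[0,0,0,0,0.75],[0,0,0,0,0.75],[0,0,0,0,0.75]]
  ]
}}

```text
clock: 24.4
eef_pos: [0.3859, -0.2649, 0.2924]
tool_rot: [-0.645, 0.702, -0.206, 0.221]
ft_force: [0.2, 0.8, 0.2]
grip_width: 0.0751
grasp_force: 0.0
```

```bash
python3 s.py; python3 g.py 10;python3 - <<'E'
from h import *
a=cv2.imread("pics/side10.png")[250:400,240:420]; b=cv2.imread("pics/scene10.png")[180:330,60:240]
cv2.imwrite("pics/m10.png",np.hstack([cv2.resize(x,(400,333),interpolation=cv2.INTER_CUBIC) for x in(a,b)]))
from g import X,Y,O
E
```

```text
24.4 j [-0.874 -0.151 -0.455  0.838  0.455 -2.259] p [ 0.3859 -0.2649  0.2924] r 0.468 z [ 0.576 -0.004 -0.817] y [-0.814  0.083 -0.575] f [0.2 0.8 0.2] w 0.0751 0.0
scene rod bar end 94 med [  9.  -67.9 104.4] x [-5.1 -0.4  3.8 20.5 29.6 33.2]
scene ptr 42 med [  1.8  85.  101.2] x [-1.3  0.2  0.7  2.4  5.3  8.2]
scene blade 43 med [-54.8 106.8  94.5] x [-58.4 -57.5 -55.8 -53.9 -52.3 -51.3]
side rod bar end 336 med [ 23.7 -73.3 105.1] x [-8.4 -6.   3.  46.3 56.4 59.2]
side ptr 18 med [ -1.6  86.1 105. ] x [-6.3 -3.9 -3.1 -0.   1.4  4.4]
side blade 14 med [-58.  107.7 101.3] x [-59.7 -59.6 -58.2 -56.3 -55.6 -55.5]Traceback (most recent call last):
  File "<stdin>", line 4, in <module>
  File "g.py", line 5, in <module>
    p,P=save(n,n+sys.argv[1]); G=np.stack([(P[...,:2]-O)@X*1000,(P[...,:2]-O)@Y*1000,P[...,2]*1000],-1)
                 ~~~~~~~~^^^
IndexError: list index out of range
```

View pics/m10.png

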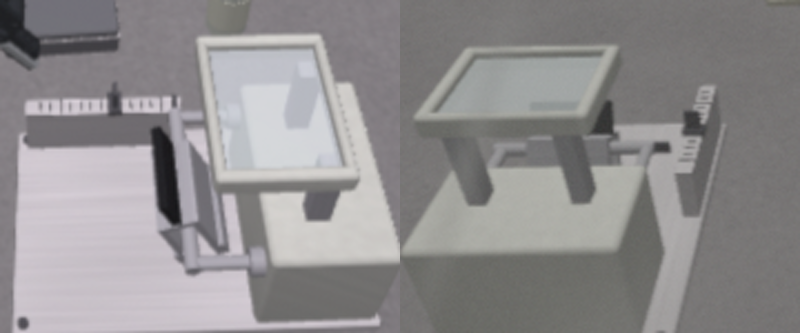

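```bash
cat > t.py <<'E'
from h import *
X=np.array([np.cos(np.radians(-4.3)),np.sin(np.radians(-4.3))]);Y=np.array([-X[1],X[0]]);O=np.array([.548,-.2635])
for n in("side","scene"):
    p,d,K,e,r=cam(n); P=pts(d,K,e,r); G=np.stack([(P[...,:2]-O)@X*1000,(P[...,:2]-O)@Y*1000,P[...,2]*1000],-1)
    m=(G[...,2]>109)&(G[...,2]<155)&(abs(G[...,1])<50)&(abs(G[...,0])<52)&(p.max(-1)<75)
    for z in range(110,155,6):
        s=m&(abs(G[...,2]-z)<3)
        if s.sum()>3: print(n,z,s.sum(),G[s][:,0].min().round(1),np.median(G[s][:,0]).round(1),G[s][:,0].max().round(1),"y",G[s][:,1].min().round(0),G[s][:,1].max().round(0))
E
python3 t.py; python3 s.py
```

```text
side 116 30 -18.2 -9.6 -8.6 y -43.0 33.0
side 122 51 -18.4 -12.5 -10.3 y -43.0 35.0
side 128 43 -22.7 -15.3 -13.6 y -43.0 31.0
side 134 49 -27.7 -18.1 -15.5 y -42.0 36.0
side 140 173 -29.2 -24.0 -18.9 y -43.0 35.0
scene 116 23 -11.8 -8.6 -5.8 y 18.0 37.0
scene 122 21 -20.5 -11.9 -8.2 y 23.0 37.0
scene 128 21 -19.3 -13.8 -10.7 y 26.0 37.0
scene 134 12 -21.8 -18.5 -13.9 y 28.0 37.0
scene 140 7 -23.5 -21.1 -17.7 y 32.0 37.0
24.6 j [-0.874 -0.15  -0.454  0.838  0.455 -2.26 ] p [ 0.386  -0.265   0.2925] r 0.468 z [ 0.576 -0.004 -0.817] y [-0.814  0.083 -0.575] f [-0.1 -0.2  0.2] w 0.0747 0.0
```

{"api": "apply_moves", "payload": {
  "targets": [
    [[0,0,-0.3,0,-1],[0,0,-0.6,0,-1],[0,0,-0.8,0,-1],[0,0,-0.8,0,-1],[0.3,0.03,-0.7,0,-1],[0.5,0.03,-0.4,0,-1],[0.5,0.02,-0.1,0,-1],[0.2,0,0,0,-1]]
  ]
}}

```text
clock: 25.27
eef_pos: [0.4467, -0.2611, 0.1431]
tool_rot: [-0.645, 0.702, -0.205, 0.221]
ft_force: [-0.3, 0.1, -0.3]
grip_width: -0.0
grasp_force: 0.0
```

{"api": "apply_moves", "payload": {
  "targets": [
    [[0.2,-0.01,0,0,-1],[0.15,-0.01,0,0,-1],[0.1,-0.007,0,0,-1],[0.1,-0.007,0,0,-1],[0,0,0,0,-1]]
  ]
}}

```text
clock: 25.68
eef_pos: [0.4684, -0.264, 0.1462]
tool_rot: [-0.645, 0.702, -0.208, 0.221]
ft_force: [0.3, -0.6, -0.5]
grip_width: 0.0001
grasp_force: 0.0
```

```bash
python3 s.py; python3 t.py
```

```text
25.68 j [-0.714  0.123 -0.628  0.324  0.383 -2.102] p [ 0.4684 -0.264   0.1462] r 0.538 z [ 0.578 -0.006 -0.816] y [-0.813  0.082 -0.577] f [ 0.3 -0.6 -0.5] w 0.0001 0.0
side 116 33 -18.2 -9.9 -8.7 y -44.0 32.0
side 122 48 -20.3 -12.2 -9.8 y -43.0 35.0
side 128 47 -20.9 -15.0 -13.1 y -43.0 33.0
side 134 50 -29.0 -18.2 -16.1 y -43.0 35.0
side 140 171 -29.0 -24.4 -18.7 y -43.0 36.0
side 146 5 -24.7 -23.3 -22.7 y -21.0 29.0
scene 116 24 -14.9 -7.8 -4.6 y 19.0 37.0
scene 122 24 -22.2 -11.8 -6.6 y 23.0 37.0
scene 128 20 -19.5 -14.1 -10.5 y 25.0 36.0
scene 134 13 -19.8 -16.4 -14.7 y 28.0 37.0
scene 140 6 -23.6 -20.1 -17.3 y 33.0 37.0
```

{"api": "apply_moves", "payload": {
  "targets": [
    [[0.15,-0.01,-0.03,0,-1],[0.15,-0.01,-0.03,0,-1],[0.15,-0.01,-0.02,0,-1],[0.12,-0.01,0,0,-1],[0.12,-0.01,0,0,-1],[0.1,-0.007,0,0,-1],[0.08,-0.006,0,0,-1],[0.08,-0.006,0,0,-1]]
  ]
}}

```text
clock: 26.45
eef_pos: [0.5061, -0.2662, 0.1421]
tool_rot: [-0.645, 0.702, -0.207, 0.221]
ft_force: [-3.0, -0.5, 4.3]
grip_width: 0.0001
grasp_force: 2.3
```

```bash
python3 s.py; python3 t.py
```

```text
26.45 j [-0.66   0.184 -0.567  0.308  0.357 -2.052] p [ 0.5061 -0.2662  0.1421] r 0.572 z [ 0.577 -0.005 -0.817] y [-0.814  0.083 -0.575] f [-3.  -0.5  4.3] w 0.0001 2.3
side 116 29 -16.4 -9.6 -8.3 y -43.0 33.0
side 122 42 -18.6 -11.9 -9.5 y -43.0 34.0
side 128 46 -22.7 -14.7 -12.8 y -43.0 34.0
side 134 54 -37.8 -17.6 -15.6 y -43.0 34.0
side 140 165 -43.9 -23.8 -18.6 y -44.0 36.0
side 146 22 -47.8 -30.1 -21.4 y -35.0 23.0
side 152 19 -51.9 -34.9 -30.8 y -18.0 -1.0
scene 116 20 -17.1 -8.2 -5.5 y 18.0 36.0
scene 122 24 -13.9 -9.8 -6.6 y 23.0 37.0
scene 128 16 -15.4 -13.6 -10.4 y 25.0 38.0
scene 134 14 -21.7 -17.0 -12.9 y 28.0 37.0
scene 140 8 -23.7 -18.6 -17.6 y 31.0 37.0
```

{"api": "apply_moves", "payload": {
  "targets": [
    [[-0.2,0.01,0.15,0,-1],[-0.4,0.03,0.1,0,-1],[-0.3,0.02,-0.2,0,-1],[0,0,-0.4,0,-1],[0,0,-0.2,0,-1],[0,0,0,0,-1]]
  ]
}}

```text
clock: 27.05
eef_pos: [0.4677, -0.2629, 0.1184]
tool_rot: [-0.644, 0.703, -0.205, 0.221]
ft_force: [-0.4, 0.3, 0.2]
grip_width: 0.0003
grasp_force: 0.0
```

```bash
python3 s.py; python3 t.py|grep side
```

```text
27.05 j [-0.712  0.171 -0.663  0.246  0.382 -2.1  ] p [ 0.4677 -0.2629  0.1184] r 0.537 z [ 0.574 -0.004 -0.819] y [-0.815  0.085 -0.573] f [-0.4  0.3  0.2] w 0.0003 0.0
side 116 27 -14.2 -9.4 -8.2 y -43.0 32.0
side 122 37 -18.4 -11.8 -10.2 y -43.0 34.0
side 128 53 -20.9 -14.6 -11.4 y -43.0 36.0
side 134 36 -24.9 -17.2 -15.4 y -44.0 34.0
side 140 182 -28.8 -23.2 -17.8 y -43.0 37.0
side 146 4 -24.3 -23.1 -21.5 y -29.0 3.0
```

{"api": "apply_moves", "payload": {
  "targets": [
    [[0.15,-0.01,0.01,0,-1],[0.15,-0.01,0.01,0,-1],[0.15,-0.01,0.01,0,-1],[0.15,-0.01,0.02,0,-1],[0.1,-0.007,0.05,0,-1],[0.08,-0.006,0.05,0,-1],[0.08,-0.006,0.05,0,-1]]
  ]
}}

```text
clock: 27.73
eef_pos: [0.5047, -0.2661, 0.1283]
tool_rot: [-0.645, 0.702, -0.207, 0.221]
ft_force: [0.1, -0.6, 0.2]
grip_width: -0.0005
grasp_force: 0.0
```

```bash
python3 s.py; python3 t.py|grep side
```

```text
27.73 j [-0.662  0.204 -0.588  0.267  0.358 -2.054] p [ 0.5047 -0.2661  0.1283] r 0.571 z [ 0.577 -0.005 -0.817] y [-0.814  0.083 -0.576] f [ 0.1 -0.6  0.2] w -0.0005 0.0
side 116 24 -14.2 -9.5 -8.3 y -43.0 29.0
side 122 48 -43.0 -11.9 -9.6 y -43.0 34.0
side 128 49 -45.3 -14.7 -12.0 y -43.0 35.0
side 134 65 -47.4 -17.4 -15.1 y -43.0 35.0
side 140 189 -51.5 -23.9 -18.1 y -43.0 37.0
side 146 21 -45.7 -23.9 -21.3 y -37.0 27.0
side 152 9 -51.8 -45.9 -44.0 y -20.0 -13.0
```

{"api": "apply_moves", "payload": {
  "targets": [
    [[0.06,-0.005,0.02,0,-1],[0.06,-0.005,0.02,0,-1],[0.06,-0.005,0.02,0,-1],[0.06,-0.005,0.02,0,-1],[0,0,0,0,-1]]
  ]
}}

```text
clock: 28.25
eef_pos: [0.5143, -0.2672, 0.1317]
tool_rot: [-0.645, 0.702, -0.207, 0.221]
ft_force: [-0.2, -0.3, 0.2]
grip_width: -0.0001
grasp_force: 0.0
```

```bash
python3 s.py; python3 t.py|grep side
```

```text
28.25 j [-0.651  0.213 -0.566  0.276  0.353 -2.043] p [ 0.5143 -0.2672  0.1317] r 0.58 z [ 0.578 -0.006 -0.816] y [-0.813  0.083 -0.576] f [-0.2 -0.3  0.2] w -0.0001 0.0
side 116 4 -10.9 -7.6 -5.7 y -44.0 28.0
side 122 19 -29.6 -7.3 -6.2 y -43.0 24.0
side 128 22 -33.8 -8.8 -7.5 y -43.0 30.0
side 134 34 -38.0 -16.6 -8.9 y -43.0 26.0
side 140 77 -41.9 -17.0 -10.4 y -44.0 37.0
side 146 127 -51.7 -16.7 -11.8 y -43.0 34.0
side 152 14 -51.9 -36.6 -30.5 y -20.0 -11.0
```

{"api": "apply_moves", "payload": {
  "targets": [
    [[0.05,-0.004,0.01,0,-1],[0.05,-0.004,0.01,0,-1],[0.05,-0.004,0.01,0,-1],[0.04,-0.003,0,0,-1],[0.04,-0.003,0,0,-1],[0,0,0,0,-1]]
  ]
}}

```text
clock: 28.85
eef_pos: [0.5233, -0.2678, 0.1326]
tool_rot: [-0.645, 0.702, -0.207, 0.221]
ft_force: [-1.4, 0.1, 0.6]
grip_width: 0.0
grasp_force: 0.5
```

```bash
python3 s.py; python3 t.py|grep side
```

```text
28.85 j [-0.64   0.224 -0.548  0.28   0.347 -2.033] p [ 0.5233 -0.2678  0.1326] r 0.588 z [ 0.577 -0.006 -0.816] y [-0.813  0.083 -0.576] f [-1.4  0.1  0.6] w 0.0 0.5
side 122 6 -9.2 -6.4 -3.3 y -43.0 -42.0
side 128 20 -26.2 -10.2 -2.0 y -43.0 12.0
side 134 39 -36.2 -10.2 -2.6 y -44.0 12.0
side 140 37 -34.5 -9.9 -1.2 y -43.0 7.0
side 146 182 -36.6 -5.2 -0.4 y -43.0 35.0
side 152 25 -50.1 -33.0 -7.8 y -21.0 1.0
```

{"api": "apply_moves", "payload": {
  "targets": [
    [[0.04,-0.003,0,0,-1],[0.03,-0.002,0,0,-1],[0,0,0,0,-1],[-0.1,0.007,0,0,-1],[-0.2,0.015,0,0,-1],[-0.4,0.03,0,0,-1],[-0.6,0.04,0.3,0,-1],[-0.6,0.04,0.6,0,-1]]
  ]
}}

```text
clock: 29.62
eef_pos: [0.4468, -0.2605, 0.1652]
tool_rot: [-0.645, 0.703, -0.203, 0.221]
ft_force: [-0.6, -0.8, -0.1]
grip_width: -0.0001
grasp_force: 0.0
```

{"api": "apply_moves", "payload": {
  "targets": [
    [[-0.6,0.04,0.8,0,-1],[-0.4,0,0.8,0,-1],[-0.3,0,0.6,0,-1],[0,0,0.3,0,-1],[0,0,0,0,-1],[0,0,0,0,-1]]
  ]
}}

```text
clock: 30.12
eef_pos: [0.3975, -0.2613, 0.2691]
tool_rot: [-0.645, 0.702, -0.208, 0.221]
ft_force: [1.4, -0.4, 0.9]
grip_width: -0.0001
grasp_force: 0.0
```

```bash
python3 s.py; python3 t.py; python3 g.py 11; python3 - <<'E'
from h import *
a=cv2.imread("pics/side11.png")[250:400,240:420]; b=cv2.imread("pics/scene11.png")[180:330,60:240]
cv2.imwrite("pics/m11.png",np.hstack([cv2.resize(x,(400,333),interpolation=cv2.INTER_CUBIC) for x in(a,b)]))
E
```

```text
30.12 j [-0.841 -0.129 -0.503  0.75   0.44  -2.225] p [ 0.3975 -0.2613  0.2691] r 0.476 z [ 0.578 -0.007 -0.816] y [-0.813  0.083 -0.577] f [ 1.4 -0.4  0.9] w -0.0001 0.0
side 122 7 -7.2 -5.2 -1.6 y -43.0 -42.0
side 128 6 -7.6 -5.0 -1.8 y -44.0 -42.0
side 134 9 -10.8 -6.1 -2.5 y -44.0 27.0
side 140 22 -11.4 -10.5 -2.8 y -44.0 30.0
side 146 177 -11.4 -6.7 -1.8 y -43.0 35.0
scene 116 9 -1.7 0.9 2.0 y 17.0 35.0
scene 122 17 -4.8 0.2 2.4 y 19.0 37.0
scene 128 15 -7.2 -0.4 2.1 y 24.0 37.0
scene 134 13 -4.0 -0.9 1.0 y 28.0 37.0
scene 140 9 -7.3 -2.6 -0.9 y 31.0 37.0
scene rod bar end 97 med [  7.6 -67.8 104.5] x [-4.5 -0.8  3.9 20.3 30.6 34.1]
scene ptr 42 med [  1.5  85.7 101.5] x [-3.1 -2.   0.4  2.7  3.4  6.4]
scene blade 43 med [-54.6 106.2  94.1] x [-61.  -57.2 -55.1 -53.6 -52.6 -52.6]
side rod bar end 339 med [ 23.4 -73.2 105.4] x [-8.2 -6.1  3.  46.1 56.5 59.3]
side ptr 17 med [ -1.5  85.6 104.1] x [-6.1 -3.9 -2.9 -0.   1.5  4.6]
side blade 12 med [-57.8 106.1 102.2] x [-59.5 -58.8 -58.  -55.9 -55.8 -55.6]
```

View pics/m11.png

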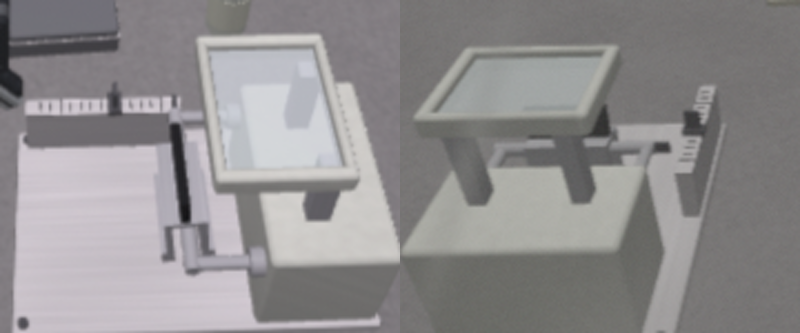

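The picture shows the handle hanging almost upright on the home crossbar at side crop (183,180). The pointer is at home and the arm is clear, so I'm handing the job in.

```bash
python3 -c "
from h import *
print(order.job_done())"
```

```text
the job is handed in; nothing more can be done
None
```

I handed the job in at about 30 s: the gauge was drawn level with the marker, held for about 1.4 s and eased back home slowly. The handle now hangs on the crossbar about 5° off upright, after I nudged it up from roughly 30° once released, and the robot is clear; I have not had a verdict.

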